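# Set out the mandrel and hold the glass colour plate to the light

## Robot

A 7-joint arm with a two-finger parallel gripper is mounted at the origin on the work surface. World frame = base frame: x ahead of the robot, y to its left, z up, the work surface at z = 0. Lengths are in m, angles in rad, forces in N, time in s.
With the tool pointing down it reaches from about 0.425 to 0.925 m from the base axis. Payload 6.8 kg.
Tool frame: the origin (TCP) lies on the front face of the gripper's body, between the roots of the fingers; the fingertips stand 73 mm ahead of it and the grasp point (between the pads) lies 54 mm ahead of it (env.nose_length is the distance from the TCP to the fingertips, in m); z points along the fingers, y is the line along which they close (so a half turn about z gives the same grasp; the last joint's range is limited). The gripper opens to 85 mm and grips with 20 to 120 N. Pads are 22 mm wide; open, the fingers measure 114 mm over their backs; the gripper's body (76 mm by 85 mm) begins 54 mm behind the grasp point. The pads swing forward as they close: fully open they stand 13 mm farther back than shut.
Start: joints at [1.001, 0.477, 0.022, 1.555, -0.011, 1.109, -0.083], TCP at [0.301, -0.604, 0.304] pointing down, gripper open.
Joint ranges: [-2.96, 2.96], [-0.34, 2.1], [-1.41, 1.46], [0.24, 2.44], [-1.37, 4.51], [0.17, 1.92], [-2.96, 2.96]. Speed limits (rad/s): [2.39, 2.39, 3.14, 3.14, 3.14, 3.14, 3.14].

## Interface

Orientations are given as a unit quaternion [w, x, y, z].
In Python, from cell import env, kin, camera, calibration, job gives the robot as it stands. The module is installed in compiled form; this text tells all that it offers. Calls block until the motion is done:
- env.reach(position, orientation): joint-space move of the TCP to a pose.
- env.movel(position, velocity=0.15, rot=None, stop_force=None): straight line of the TCP; rot=None keeps the orientation; velocity is the mean speed in m/s. With stop_force (N) it stops when the force on the tool has changed by that much, and returns True; else False.
- env.goto_joints(angles): joint-space move.
- env.grip(opening, f_grip=None): finger opening in m; f_grip is the grip in N (None keeps the last); returns when the fingers have stopped.
- env.dwell(seconds).
- kin.inverse_kinematics(position, orientation): joint angles nearest the present ones, or None.
- env.get_state(): the state.
- camera(name): name is "scene" or "top" or "wrist"; returns (picture, depth): 480x640x3 uint8, blue, green, red; 480x640 float32, m along the optical axis (not along the pixel's ray), 0 where there is no reading.
- calibration(name): a dict with "fx", "fy", "cx", "cy" (pixels), "rvec" (rotation vector, rad) and "tvec" (3), from world to camera coordinates, as OpenCV has them. Camera axes: x right, y down, z forward; pixel columns grow to the right and rows downward; lengths in m; the calibration is good to about 2 mm. A picture is of the moment at which its call begins: read the wrist's pose just before it. calibration takes no time and is no camera call; for the wrist camera it gives the pose at the moment of the call.
A pose or a line that the arm cannot do raises env.PlanningError and nothing moves.
- job.job_done(): hands the job in; it is judged then, once.
The state is a dict: "time": time; "qpos": joint angles; "joint_velocities": joint speeds; "joint_torque": joint torques, N m; "tcp_pos": TCP position; "orientation": TCP orientation; "force": force on the tool from outside, world axes, zero at the start; "torque": the same for the moment, N m; "opening": finger opening in m; "gripper_force": force on a finger pad.
Only numpy, scipy, OpenCV 4.12 (cv2) and the standard library are available. Lean on these libraries where they do the work, as an engineer would, in place of code of your own. Each camera call takes 0.05 s, during which the arm holds its last target. There are 200 camera calls.

## Task

Get the next bead ready: take the red-handled mandrel out of the dark drying block, stand it fully down in the brass-ringed hole of the pale bench rail and let go of it. Then pick the glass colour plate off its stand by its clear end (the frosted end is the one with the small notch cut out of one corner) and hold it about a hand's width above the middle of the light pad, label face up and the frosted end raised by about 35 degrees, clear of everything. Finish while still holding it there, and leave the jar, the dish and the steel slab alone.

Things in the scene. Friction and masses are not known exactly. Their poses are not given: they have to be found in the camera images.
- mandrel_grip (a point): Loose steel pin 8 mm in diameter with a round red wooden handle on top (18 mm diameter, 50 mm tall), 50 g, 135 mm tall in all. This point is the middle of the handle, on the axis, 110 mm above the bottom tip and 25 mm below the top; z points up along the pin. It starts upright in the drying block, 35 mm deep in its hole, so it must be lifted 35 mm to come out.
- mandrel_tip (a point): The bottom tip of the same pin (slightly chamfered), on its axis.
- dry_block: Fixed dark wooden block 90 x 70 x 45 mm (x, y, z) in which the mandrel starts; origin at the centre of its underside, on the bench; the hole (9 mm wide, 35 mm deep) is in the middle of its top.
- rail_hole (a point): Mouth of the empty hole to be filled, ringed with brass, in the top of the pale wooden bench rail (fixed), 50 mm above the bench; the hole is 10.5 mm wide with a small chamfer, 35 mm deep, straight down. The rail is 50 mm wide (its y) and 50 mm high and runs from 40 mm on the near side of the hole (-x) to 210 mm on the other (+x); two thin fixed rods stand on it at +135 mm and +185 mm along x, up to 160 mm above its top.
- plate_mid (a point): Centre of the loose glass colour plate, 120 x 44 x 8 mm (x, y, z), 100 g, lying flat, label face up, on its stand, its underside 40 mm above the bench. x points along the plate towards the frosted end, which is whiter and has a 10 x 10 mm notch cut from one corner (at +x, +y); the rest is blue-green clear glass; z is the normal of the label face. The frosted area reaches from x = +20 mm to +60 mm. It may point any way at the start.
- plate_clear (a point): Point on the centre line of the clear end, 35 mm from the plate's centre (at x = -35 mm), half-way through its thickness: a good place to hold it, with one finger on each long edge (44 mm across).
- plate_frosted (a point): Point in the middle of the frosted area, 40 mm from the plate's centre (x = +40 mm), half-way through the thickness.
- stand: Fixed wooden stand with a cork top, 70 x 28 x 40 mm, under the middle of the plate and along it; origin at the centre of its underside. The plate overhangs it by 8 mm along each long edge and 25 mm at each end.
- pad_mid (a point): Centre of the top of the light pad, a fixed flat white panel in an aluminium frame, 130 x 110 mm, 12 mm high; this point lies 12.5 mm above the bench.
- jar: Bystander: loose amber jar, 60 mm in diameter, 75 mm tall; origin at the centre of its underside. (A big fixed clay furnace, 190 mm tall, stands well outside the work area at the far right, about x 0.78, y -0.5, and is not part of the job.)
- dish: Bystander: loose small terracotta dish, 80 mm across, 35 mm tall; origin at the centre of its underside.
- marver: Bystander: loose dark steel slab 70 x 50 x 16 mm; origin at the centre of its underside.
Things that resemble listed ones, but are neither listed nor needed, are in the scene too. There is more than one size of the part that bears plate_mid; the job needs the middle-sized.

How it is judged:
By the outcome, as a careful person would: the job done as asked, in the order asked, and still so for the second after the job is handed in, while the arm keeps its last pose, push and grip.
It also fails if it takes over 53 s, if anything falls off the work surface, if the arm or the gripper's body presses on something with over 40 N, if the wrist force passes 120 N, or if a joint passes its speed limit or range.

## Working session

There is one attempt and no reset: what is moved stays moved. The work goes in short steps, each a Python script; the robot and the scene stay as the last script left them, time stands still between calls to the robot, and variables do not carry over. Pictures are saved under pics/ and viewed, at most 10 in all, crops included, and the job is handed in when it is done.

```bash
mkdir -p pics; cat > h.py <<'E'
import numpy as np, cv2
from cell import env, kin, camera, calibration, job
from scipy.spatial.transform import Rotation as R
def cal(n):
    c=calibration(n); return c, R.from_rotvec(np.ravel(c["rvec"])).as_matrix(), np.ravel(c["tvec"])
def plane(n,uv,z,C=None):
    c,r,t=C or cal(n); uv=np.atleast_2d(uv).astype(float)
    d=np.c_[(uv[:,0]-c["cx"])/c["fx"],(uv[:,1]-c["cy"])/c["fy"],np.ones(len(uv))]@r
    o=-r.T@t
    return o+d*((z-o[2])/d[:,2])[:,None]
def cloud(n,dep,C=None):
    c,r,t=C or cal(n); v,u=np.mgrid[:480,:640]
    p=np.stack([(u-c["cx"])/c["fx"]*dep,(v-c["cy"])/c["fy"]*dep,dep],-1)
    return (p-t)@r
def proj(n,P,C=None):
    c,r,t=C or cal(n); q=np.atleast_2d(P)@r.T+t
    return np.c_[c["fx"]*q[:,0]/q[:,2]+c["cx"],c["fy"]*q[:,1]/q[:,2]+c["cy"]]
def quat(m):
    q=R.from_matrix(m).as_quat(); return [q[3],q[0],q[1],q[2]]
def down(yaw): # tool z down, tool y (closing) along world dir yaw
    y=np.array([np.cos(yaw),np.sin(yaw),0]); z=np.array([0,0,-1.]); return quat(np.c_[np.cross(y,z),y,z])
E
python3 - <<'E'
from h import *
for n in ("top","scene"):
    p,d=camera(n); cv2.imwrite(f"pics/{n}0.png",p); np.save(f"pics/{n}0.npy",d)
    c,r,t=cal(n); print(n,c["fx"],-r.T@t, r[2])
s=env.get_state(); print(s["time"],s["tcp_pos"],s["orientation"],s["opening"])
E
```

```text
top 613.0386521707835 [ 0.48171234 -0.05995998  1.36570824] [ 0.05410415 -0.02126734 -0.99830879]
scene 493.01703320572443 [1.17368466 0.3492179  0.83137291] [-0.56718711 -0.41652467 -0.710497  ]
0.1 [ 0.30061009 -0.60393243  0.30305539] [-7.54542519e-04  9.73455652e-01  2.28874361e-01 -2.24887481e-04] 0.08540874423058328
```

View pics/top0.png

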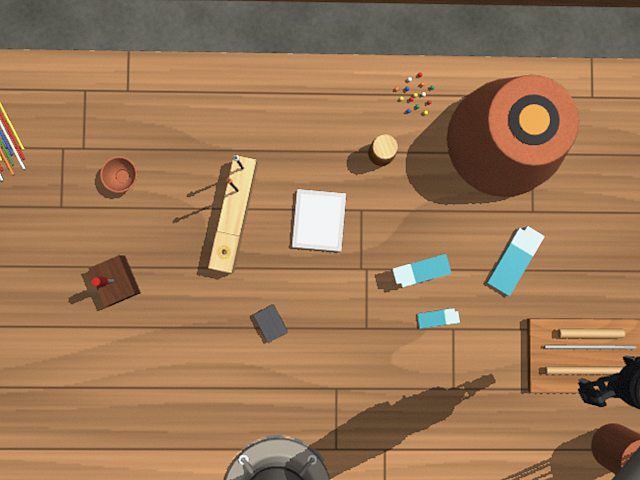

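View pics/scene0.png

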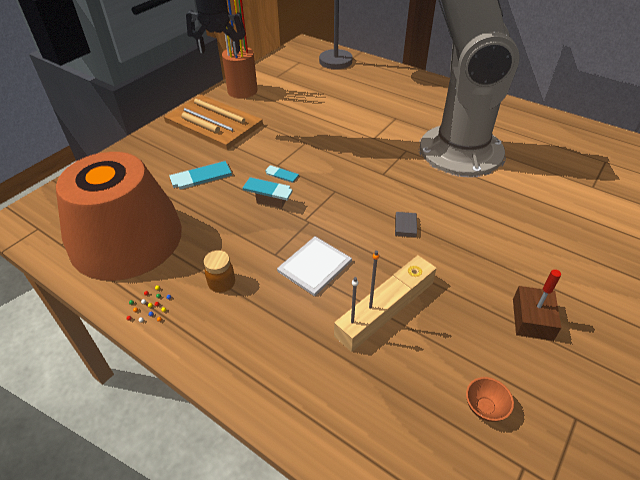

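The top view shows the mandrel (98,282) in the dark block, the brass-ringed hole at (224,252), the rods at about (235,165), the pad at (319,220), and the stand plate at (422,270) with its frosted end to the left (403,275). The slab is at (269,323), the dish at (118,175) and the jar at (384,150). The scene view agrees.

```bash
cat > m.py <<'E'
from h import *
p=cv2.imread("pics/top0.png"); d=np.load("pics/top0.npy"); C=cal("top"); W=cloud("top",d,C)
hsv=cv2.cvtColor(p,cv2.COLOR_BGR2HSV); H,S,V=[hsv[...,i].astype(int) for i in range(3)]
def box(m,x0,y0,x1,y1):
    o=np.zeros_like(m); o[y0:y1,x0:x1]=m[y0:y1,x0:x1]; return o
def rect(m,z,name):
    cs,_=cv2.findContours(m.astype(np.uint8),cv2.RETR_EXTERNAL,cv2.CHAIN_APPROX_NONE); c=max(cs,key=cv2.contourArea)[:,0]
    w=plane("top",c,z,C)[:,:2]; r=cv2.minAreaRect((w*1000).astype(np.float32)); print(name,r,np.round(cv2.boxPoints(r),1).tolist()); return r
red=box(((H<6)|(H>174))&(S>170)&(V>90),80,265,125,300)
w=W[red]; print("red",red.sum(), np.median(w,0), w.min(0),w.max(0), "top",w[w[:,2]>w[:,2].max()-.006].mean(0))
u,v=np.argwhere(red).mean(0)[::-1]; print("centroid",u,v)
cy=box((H>80)&(H<105)&(S>20)&(V>140),372,245,470,300)
rect(cy,.048,"plate")
clear=cy&(S>110); fr=cy&(S<=110)
for n,m in(("clear",clear),("fr",fr)): print(n,m.sum(),plane("top",np.argwhere(m).mean(0)[::-1],.048,C)[0], np.median(W[m],0))
pad=box((S<40)&(V>150),280,180,355,260); rect(pad,.0125,"pad")
rail=box((W[...,2]>.04)&(W[...,2]<.056),190,145,262,285); rect(rail,.05,"rail")
blk=box((W[...,2]>.035)&(W[...,2]<.052),70,245,145,315); rect(blk,.045,"block")
print("hole guess",plane("top",[224,252],.05,C))
for nm,b in (("rail",rail),("blk",blk),("plate",cy)): print(nm,np.median(W[b][:,2]))
cv2.imwrite("pics/crop.png",cv2.resize(p[225:300,190:470],None,fx=2.8,fy=2.8,interpolation=cv2.INTER_CUBIC))
for n,(x0,y0,x1,y1) in dict(dish=(95,150,140,200),jar=(365,130,400,168),marver=(245,300,292,345)).items():
    q=W[y0:y1,x0:x1].reshape(-1,3); q=q[q[:,2]>.012]; print(n,q.min(0).round(3),q.max(0).round(3))
E
python3 m.py
```

```text
red 119 [0.45642447 0.35154901 0.14281679] [4.44543270e-01 3.45218814e-01 6.89161859e-06] [0.46429963 0.41538378 0.14969888] top [0.45624321 0.35452445 0.14624009]
centroid 98.56302521008404 280.65546218487395
plate ((482.0529479980469, -307.17681884765625), (44.50056457519531, 121.289794921875), 16.348777770996094) [[443.6000061035156, -255.1999969482422], [477.79998779296875, -371.6000061035156], [520.5, -359.1000061035156], [486.29998779296875, -242.6999969482422]]
clear 714 [ 0.48766101 -0.3262179   0.048     ] [ 0.48801875 -0.32552388  0.04888375]
fr 406 [ 0.4746622  -0.27717422  0.048     ] [ 0.47460471 -0.27159346  0.04860094]
pad ((592.9852294921875, -85.27144622802734), (109.72633361816406, 129.22650146484375), 85.48353576660156) [[524.2999877929688, -134.89999389648438], [653.0999755859375, -145.10000610351562], [661.7000122070312, -35.70000076293945], [532.9000244140625, -25.5]]
rail ((602.831298828125, 99.8802719116211), (51.513790130615234, 249.67941284179688), 78.34925079345703) [[475.3999938964844, 99.9000015258789], [719.9000244140625, 49.400001525878906], [730.2999877929688, 99.9000015258789], [485.79998779296875, 150.3000030517578]]
block ((456.665283203125, 353.8822326660156), (90.89501953125, 74.1018295288086), 23.956396102905273) [[400.1000061035156, 369.29998779296875], [430.20001220703125, 301.6000061035156], [513.2000122070312, 338.5], [483.20001220703125, 406.20001220703125]]
hole guess [[0.51853323 0.11740073 0.05      ]]
rail 0.05048150032739013
blk 0.04551523860115164
plate 0.04876887275395757
dish [ 0.482 -0.06   0.012] [0.726 0.39  1.366]
jar [ 0.482 -0.252  0.014] [ 0.774 -0.06   1.366]
marver [ 0.324 -0.06   0.012] [0.482 0.054 1.366]
```

View pics/crop.png

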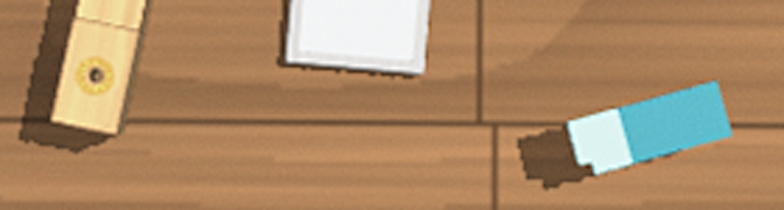

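The crop shows the ring centre at full-image pixel (223.9,252.1). The plate's notch is at its near-left corner, so it is face up with +x pointing at (-0.28, 0.96). Next are wrist close-ups on the way.

```bash
python3 - <<'E'
from h import *
def look(n,x,y,z,yaw):
    env.reach([x,y,z],down(yaw)); C=cal("wrist"); p,d=camera("wrist")
    cv2.imwrite(f"pics/{n}.png",p); np.savez(f"pics/{n}.npz",d=d,r=C[1],t=C[2],**C[0]) if 0 else np.save(f"pics/{n}.npy",dict(C=C,d=d),allow_pickle=True)
    s=env.get_state(); print(n,s["time"],s["tcp_pos"],np.round(s["qpos"],2),"cam",-C[1].T@C[2],C[1][2])
    return p,C
p1,C1=look("hole",.518,.117,.30,np.arctan2(.117,.518))
p2,C2=look("man",.456,.354,.30,np.arctan2(.354,.456))
print(proj("wrist",[.519,.1172,.05],C1),proj("wrist",[[.456,.354,.145],[.456,.354,.095],[.456,.354,.045]],C2))
cv2.imwrite("pics/two.png",cv2.resize(np.hstack([p1,p2]),(800,300),interpolation=cv2.INTER_AREA))
E
```

```text
hole 2.8083 [0.51835924 0.11597843 0.29987739] [ 0.25  0.33 -0.71  1.87  0.24  1.04 -0.34] cam [0.50272325 0.18347383 0.37002633] [ 0.05979185 -0.26937383 -0.96117775]
man 3.825 [0.45757557 0.35171311 0.2996232 ] [-0.12  0.45 -0.85  1.76  0.37  1.11 -0.43] cam [0.41401668 0.40696401 0.36967723] [ 0.1684947  -0.21973828 -0.96089782]
[[314.52506631 214.8547391 ]] [[314.41714392 247.30201873]
 [314.17960836 226.94601177]
 [314.01109355 212.50485436]]
```

View pics/two.png

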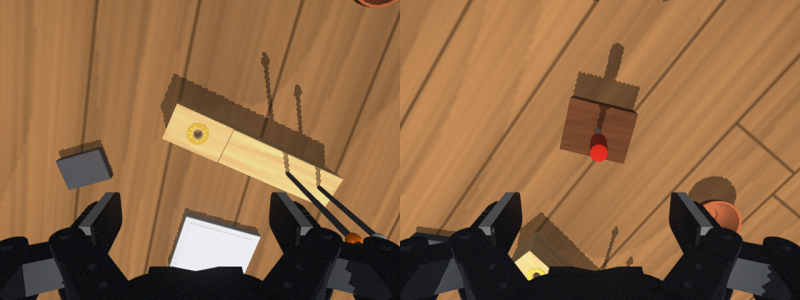

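The left half shows the brass ring at about (314,214) full-scale, and the right half shows the red handle top at about (318,245). Both match the predictions, so I'll refine them.

```bash
python3 - <<'E'
from h import *
def L(n): 
    a=np.load(f"pics/{n}.npy",allow_pickle=True).item(); return cv2.imread(f"pics/{n}.png"),a["d"],a["C"]
p,d,C=L("hole"); hsv=cv2.cvtColor(p,cv2.COLOR_BGR2HSV).astype(int); H,S,V=hsv[...,0],hsv[...,1],hsv[...,2]
sub=np.s_[185:245,285:345]
ring=np.zeros((480,640),bool); ring[sub]=((H>20)&(H<32)&(S>140)&(V>120))[sub]
dark=np.zeros((480,640),bool); dark[sub]=(V<90)[sub]
for n,m in(("ring",ring),("dark",dark)):
    c=max(cv2.findContours(m.astype(np.uint8),0,1)[0],key=cv2.contourArea)
    e=cv2.fitEllipse(c); print(n,m.sum(),e,plane("wrist",e[0],.05,C))
p,d,C=L("man"); hsv=cv2.cvtColor(p,cv2.COLOR_BGR2HSV).astype(int); H,S,V=hsv[...,0],hsv[...,1],hsv[...,2]
red=np.zeros((480,640),bool); red[190:290,280:360]=(((H<8)|(H>172))&(S>150)&(V>60))[190:290,280:360]
W=cloud("wrist",d,C); w=W[red]; print(red.sum(),w.max(0)); top=red&(W[...,2]>.141)
c=max(cv2.findContours(top.astype(np.uint8),0,1)[0],key=cv2.contourArea); e=cv2.fitEllipse(c)
print("top",top.sum(),e,plane("wrist",e[0],.145,C),W[top].mean(0))
bright=red&(V>V[red].max()-40); print(bright.sum(),plane("wrist",np.argwhere(bright).mean(0)[::-1],.145,C))
E
```

```text
ring 685 ((316.0234680175781, 213.89772033691406), (34.54209518432617, 35.00596237182617), 76.11759948730469) [[0.52001812 0.11824579 0.05      ]]Traceback (most recent call last):
  File "<stdin>", line 10, in <module>
cv2.error: OpenCV(4.12.0) /io/opencv/modules/imgproc/src/shapedescr.cpp:361: error: (-201:Incorrect size of input array) There should be at least 5 points to fit the ellipse in function 'fitEllipseNoDirect'
```

```bash
python3 - <<'E'
from h import *
a=np.load(f"pics/man.npy",allow_pickle=True).item(); p,d,C=cv2.imread(f"pics/man.png"),a["d"],a["C"]
hsv=cv2.cvtColor(p,cv2.COLOR_BGR2HSV).astype(int); H,S,V=hsv[...,0],hsv[...,1],hsv[...,2]
red=np.zeros((480,640),bool); red[190:290,280:360]=(((H<8)|(H>172))&(S>150)&(V>60))[190:290,280:360]
W=cloud("wrist",d,C); w=W[red]; print(red.sum(),w.max(0)); top=red&(W[...,2]>.141)
c=max(cv2.findContours(top.astype(np.uint8),0,1)[0],key=cv2.contourArea); e=cv2.fitEllipse(c)
print("top",top.sum(),e,plane("wrist",e[0],.145,C),W[top].mean(0))
bright=red&(V>V[red].max()-40); print(bright.sum(),plane("wrist",np.argwhere(bright).mean(0)[::-1],.145,C))
blk=(W[...,2]>.042)&(W[...,2]<.048); blk[:140]=0;blk[275:]=0;blk[:,:240]=0;blk[:,400:]=0
c=max(cv2.findContours(blk.astype(np.uint8),0,1)[0],key=cv2.contourArea)[:,0]
print("blk",cv2.minAreaRect((plane("wrist",c,.045,C)[:,:2]*1000).astype(np.float32)))
E
```

```text
1086 [0.49639197 0.40696401 0.36967723]
top 701 ((317.77996826171875, 243.46922302246094), (28.969528198242188, 29.018932342529297), 128.18197631835938) [[0.45612272 0.35705755 0.145     ]] [0.45591315 0.35730022 0.14617694]
598 [[0.45664248 0.35630135 0.145     ]]
blk ((456.4205627441406, 356.6677551269531), (90.01213836669922, 70.325439453125), 24.02599334716797)
```

```bash
python3 - <<'E'
from h import *
x,y=.4565,.3558; 
env.movel([x,y,.174],velocity=.12,rot=down(np.arctan2(y,x))); env.dwell(.2)
s=env.get_state(); print(s["time"],s["tcp_pos"],s["force"])
env.grip(0.0,f_grip=50); s=env.get_state(); print(s["time"],s["tcp_pos"],s["opening"],s["gripper_force"],s["force"],s["torque"])
f=env.movel([x,y,.25],velocity=.1,stop_force=25); s=env.get_state(); print(f,s["time"],s["tcp_pos"],s["opening"],s["gripper_force"],s["force"],s["torque"])
E
```

```text
5.225 [0.45675285 0.35600537 0.17462802] [-0.43559316  0.58729668 -0.04109228]
5.8583 [0.45672915 0.3559713  0.17415923] 0.016922689021691306 48.68455097079277 [1.02884277 0.27021255 0.11978047] [ 0.18179991 -0.15124293  0.00748485]
False 6.7667 [0.45624914 0.3553295  0.24938088] 0.017379116155215438 48.86152949184179 [ 0.74274294 -0.00368735 -0.31119051] [ 0.01344044 -0.00714878  0.00792788]
```

```bash
python3 - <<'E'
from h import *
x,y=.5198,.1178
env.movel([x,y,.232],velocity=.18,rot=down(np.arctan2(y,x))); env.dwell(.3)
C=cal("wrist"); p,d=camera("wrist"); s=env.get_state(); print(s["time"],s["tcp_pos"],s["orientation"],s["opening"])
np.save("pics/ins.npy",dict(C=C,d=d,s=s),allow_pickle=True); cv2.imwrite("pics/ins.png",p)
print(proj("wrist",[[x,y,.05],[x,y,.068],[x,y,.093]],C))
cv2.imwrite("pics/insc.png",cv2.resize(p[100:340,200:440],None,fx=2.5,fy=2.5,interpolation=cv2.INTER_CUBIC))
E
```

```text
8.6417 [0.51973809 0.11812004 0.23200962] [-3.16891250e-05  6.23872433e-01  7.81526190e-01  3.39536298e-05] 0.016936019925095382
[[313.54013275 239.04264555]
 [313.59392093 246.89252124]
 [313.68264069 259.840331  ]]
```

View pics/insc.png

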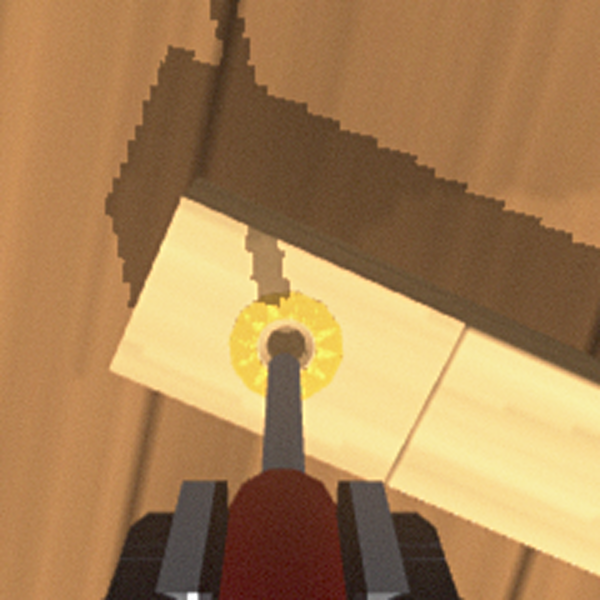

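The crop shows the ring at (286,345) and the tip's far edge at (285,353), so the pin is about 0.5 mm off the hole axis. I'll correct that and insert with a force guard.

```bash
python3 - <<'E'
from h import *
a=np.load("pics/ins.npy",allow_pickle=True).item(); C=a["C"]
h=plane("wrist",[314.4,238.0],.05,C)[0]; print(h)
tip=plane("wrist",[314.0,246.9],.068,C)[0]; print(tip)
t=np.array([.5198,.1178])+np.clip(h-tip,-.0012,.0012)[:2]; print(t)
env.movel([t[0],t[1],.217],velocity=.05); env.dwell(.15)
f0=env.get_state()
f=env.movel([t[0],t[1],.1785],velocity=.035,stop_force=8); s=env.get_state(); print(f,s["time"],s["tcp_pos"],s["force"],f0["force"],s["torque"],s["opening"])
E
```

```text
[0.5201906  0.11861567 0.05      ]
[0.52004325 0.11785069 0.068     ]
[0.51994735 0.11856497]
True 10.3083 [0.51990413 0.11865491 0.17892636] [-0.64065715  0.12285887  5.85383083] [ 0.08636602 -1.12699629  0.26944895] [-0.13665454  0.23745787 -0.00394329] 0.01690863055148825
```

```bash
python3 - <<'E'
from h import *
env.grip(.05); s=env.get_state(); x,y,_=s["tcp_pos"]; env.movel([x,y,.27],velocity=.2)
C=cal("wrist"); p1,d=camera("wrist"); W=cloud("wrist",d,C); hsv=cv2.cvtColor(p1,cv2.COLOR_BGR2HSV).astype(int)
red=((hsv[...,0]<6)|(hsv[...,0]>174))&(hsv[...,1]>170)&(hsv[...,2]>100); w=W[red&(np.hypot(W[...,0]-.52,W[...,1]-.118)<.03)]
print(len(w),w.mean(0),w.max(0))
env.grip(.085)
px=np.array([-.282,.959,0]); q=down(np.radians(16.4)); cl=np.array([.482,-.3072,0])-.035*px
env.reach([cl[0],cl[1],.28],q); env.dwell(.2)
C=cal("wrist"); p2,d=camera("wrist"); s=env.get_state(); print(s["time"],s["tcp_pos"],np.round(s["qpos"],2))
np.save("pics/pl.npy",dict(C=C,d=d,s=s),allow_pickle=True); cv2.imwrite("pics/pl.png",p2)
cv2.imwrite("pics/two2.png",cv2.resize(np.hstack([p1,p2]),(800,300),interpolation=cv2.INTER_AREA))
g=np.array([.593,-.0853,.1125])
for hf in (1,-1):
  for az in range(-90,91,15):
    a=np.radians(az); X=np.array([np.cos(a),np.sin(a),0]); Z=np.array([0,0,1.]); t=np.radians(35)
    X3=X*np.cos(t)+Z*np.sin(t); n=Z*np.cos(t)-X*np.sin(t); Y3=np.cross(n,X3)
    z=-n; yy=hf*Y3; r=np.c_[np.cross(yy,z),yy,z]; tp=g-.035*X3-.051*z
    j=kin.inverse_kinematics(tp,quat(r)); print(hf,az,None if j is None else np.round(j,2).tolist())
E
```

```text
839 [0.52014866 0.11909347 0.15007311] [0.52894984 0.12726609 0.15184008]
13.7583 [ 0.49233397 -0.33993145  0.28007727] [ 0.95  0.44 -0.6   1.74  0.28  1.05  0.55]
1 -90 [-0.07, 0.65, -0.31, 1.86, 0.88, 1.1, -0.93]
1 -75 [-0.13, 0.59, -0.24, 1.99, 1.0, 0.94, -0.84]
1 -60 [-0.2, 0.52, -0.13, 2.12, 1.15, 0.74, -0.76]
1 -45 [-0.16, 0.47, -0.13, 2.22, 1.41, 0.59, -0.75]
1 -30 [-0.31, 0.44, 0.15, 2.32, 1.83, 0.34, -0.92]
1 -15 [0.12, 0.42, -0.22, 2.34, 2.2, 0.34, -0.9]
1 0 [1.02, 0.75, -1.18, 2.29, 1.93, 0.61, -0.02]
1 15 [1.12, 0.77, -1.17, 2.25, 1.79, 0.39, 0.44]
1 30 [1.22, 0.86, -1.21, 2.16, 1.27, 0.35, 1.28]
1 45 [1.21, 0.87, -1.15, 2.06, 0.61, 0.39, 2.18]
1 60 [1.24, 1.01, -1.25, 1.93, 0.58, 0.65, 2.48]
1 75 [1.21, 1.11, -1.31, 1.8, 0.58, 0.89, 2.71]
1 90 [1.15, 1.19, -1.35, 1.67, 0.59, 1.12, 2.92]
-1 -90 [0.37, 0.86, -0.95, 1.82, 1.19, 1.47, 2.04]
-1 -75 [0.4, 0.81, -0.97, 1.95, 1.31, 1.36, 2.16]
-1 -60 [0.46, 0.76, -0.99, 2.07, 1.44, 1.23, 2.29]
-1 -45 [-0.12, 0.48, -0.18, 2.22, 1.42, 0.61, 2.39]
-1 -30 [-0.37, 0.45, 0.21, 2.32, 1.86, 0.31, 2.19]
-1 -15 [0.25, 0.44, -0.38, 2.33, 2.1, 0.39, 2.37]
-1 0 [0.55, 0.48, -0.57, 2.32, 2.4, 0.28, 2.47]
-1 15 [1.12, 0.77, -1.17, 2.25, 1.79, 0.39, -2.7]
-1 30 [1.22, 0.86, -1.21, 2.16, 1.27, 0.35, -1.86]
-1 45 [0.95, 0.65, -0.76, 2.07, -0.39, 0.32, -0.07]
-1 60 [0.94, 0.7, -0.73, 1.95, -0.3, 0.54, 0.09]
-1 75 [0.9, 0.76, -0.72, 1.82, -0.21, 0.75, 0.22]
-1 90 [0.84, 0.82, -0.71, 1.69, -0.11, 0.95, 0.34]
```

View pics/two2.png

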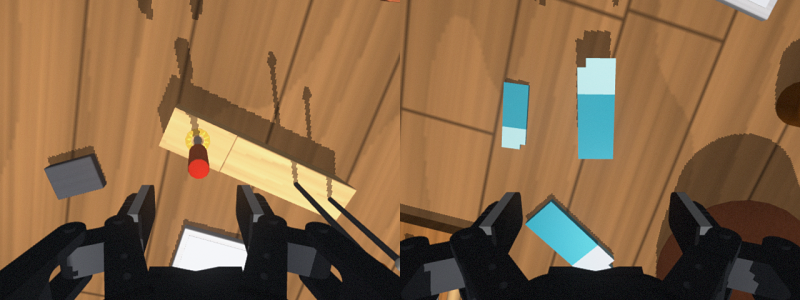

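The left view shows the mandrel standing in the ringed hole, with the handle top at z 0.150, so it is fully down. The right view shows the middle-sized plate at full-scale columns 284–345 and rows 92–255, with the notch at its top left. I'll refine its pose and pick it up.

```bash
python3 - <<'E'
from h import *
a=np.load("pics/pl.npy",allow_pickle=True).item(); C=a["C"]; p=cv2.imread("pics/pl.png")
hsv=cv2.cvtColor(p,cv2.COLOR_BGR2HSV).astype(int); m=(hsv[...,0]>78)&(hsv[...,0]<108)&(hsv[...,1]>15)&(hsv[...,2]>130)
b=np.zeros_like(m); b[80:265,270:360]=m[80:265,270:360]
c=max(cv2.findContours(b.astype(np.uint8),0,1)[0],key=cv2.contourArea)[:,0]
r=cv2.minAreaRect((plane("wrist",c,.048,C)[:,:2]*1000).astype(np.float32)); print(r)
bp=cv2.boxPoints(r); e=[bp[1]-bp[0],bp[2]-bp[1]]; L=max(e,key=np.linalg.norm); L=L*np.sign(L[1]); yaw=np.arctan2(L[1],L[0])
cw=np.array(r[0])/1000; ct=np.array([.4821,-.3072]); mid=(cw+ct)/2; print(cw,np.degrees(yaw))
if np.abs(cw-ct).max()>.005 or abs(np.degrees(yaw)-106.4)>4: raise SystemExit("check")
cl=mid-.035*np.array([np.cos(yaw),np.sin(yaw)]); q=down(yaw-np.pi/2)
env.movel([*cl,.15],velocity=.2,rot=q); env.dwell(.1)
f=env.movel([*cl,.0955],velocity=.08,stop_force=10); s=env.get_state(); print(f,s["time"],s["tcp_pos"],s["force"])
if not f:
    env.grip(0.0,f_grip=50); s=env.get_state(); print(s["time"],s["tcp_pos"],s["opening"],s["gripper_force"],s["force"],s["torque"])
    f=env.movel([*cl,.18],velocity=.1,stop_force=25); env.dwell(.1); s=env.get_state(); print(f,s["time"],s["opening"],s["gripper_force"],s["force"],s["torque"])
    C=cal("wrist"); p,d=camera("wrist"); cv2.imwrite("pics/held.png",p); np.save("pics/held.npy",dict(C=C,d=d,s=s,yaw=yaw),allow_pickle=True)
    cv2.imwrite("pics/heldv.png",p)
E
```

```text
((482.7006530761719, -307.5345458984375), (44.12526321411133, 120.08342742919922), 16.069814682006836)
[ 0.48270065 -0.30753455] 106.06982
False 15.4917 [ 0.49239883 -0.341021    0.0956731 ] [ 0.33167836 -0.03548067  0.24788993]
15.95 [ 0.49234644 -0.34113602  0.09617194] 0.04256213711109985 50.32299757003784 [-0.82340348  0.30005586  5.92156382] [0.12329443 0.31108315 0.00270527]
False 17.0417 0.04280093614248865 50.79147219657898 [-0.80144125  0.08125415 -1.65758326] [-0.0411574  -0.02572213 -0.01288699]
```

View pics/heldv.png

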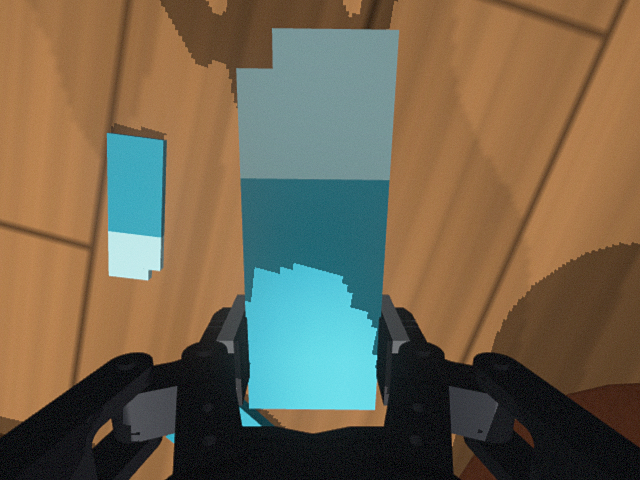

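The plate is held by its clear end, straight between the pads, with the notch at the top left. I'll fit its actual tilt from depth, then move to the final pose using that.

```bash
cat > fit.py <<'E'
from h import *
def fit(C,d,p,s):
    """plate pose in the world from depth (top face): mid, X, N"""
    q=s["orientation"]; T=R.from_quat([q[1],q[2],q[3],q[0]]).as_matrix()
    W=cloud("wrist",d,C); P=(W-s["tcp_pos"])@T
    hsv=cv2.cvtColor(p,cv2.COLOR_BGR2HSV).astype(int)
    m=(hsv[...,0]>70)&(hsv[...,0]<110)&(hsv[...,1]>30)&(abs(P[...,1])<.03)&(P[...,2]>-.01)&(P[...,2]<.09)&(d>0)
    w=P[cv2.erode(m.astype(np.uint8),np.ones((5,5)))>0]; c=w.mean(0); n=np.linalg.svd(w-c,full_matrices=0)[2][2]; n*=-np.sign(n[2])
    res=np.std((w-c)@n); uv=np.argwhere(cv2.morphologyEx(m.astype(np.uint8),cv2.MORPH_OPEN,np.ones((3,3)))>0)
    f=P[uv[:,0],uv[:,1]]; X=np.array([-1.,0,0]); X-=n*(X@n); X/=np.linalg.norm(X)
    return T,n,X,c,res,f
E
python3 - <<'E'
from fit import *
a=np.load("pics/held.npy",allow_pickle=True).item(); s=a["s"]
T,n,X,c,res,f=fit(a["C"],a["d"],cv2.imread("pics/held.png"),s)
print("n",n,"res",res,"tilt deg",np.degrees(np.arctan2(n[0],-n[2])),"c",c)
t=f@X; print("extent along X",np.percentile(t,[.2,99.8]),"y",np.percentile(f[:,1],[.5,99.5]),len(f))
mid=c+X*(np.percentile(t,99.8)-.060-c@X)-.004*n; mid[1]=np.median(f[:,1]); print("mid in tool",mid)
Y=np.cross(n,X); B=np.c_[X,Y,n]
az=np.pi/2; th=np.radians(35); Xw=np.array([np.cos(az)*np.cos(th),np.sin(az)*np.cos(th),np.sin(th)]); Nw=np.array([-np.cos(az)*np.sin(th),-np.sin(az)*np.sin(th),np.cos(th)])
Tw=np.c_[Xw,np.cross(Nw,Xw),Nw]@B.T
g=np.array([.593,-.0853,.1125]); tp=g-Tw@mid; print(tp,quat(Tw),kin.inverse_kinematics(tp,quat(Tw)))
np.save("pics/goal.npy",np.r_[tp,quat(Tw)])
E
```

```text
n [ 0.00396142  0.00317255 -0.99998712] res 0.0009636000782745139 tilt deg 0.22697430321848266 c [4.12475826e-02 9.25994337e-05 4.81670921e-02]
extent along X [-0.09494454  0.02437793] y [-0.02275644  0.02172081] 54844
mid in tool [0.03541579 0.00022512 0.052144  ]
[ 0.59339055 -0.08594741  0.17552978] [np.float64(-0.2102242456597219), np.float64(0.6751338878598828), np.float64(-0.6744635372838474), np.float64(-0.21236510277011142)] [-0.39982454  0.92351664  1.05528956  1.82279916 -1.23670373  1.55864407
 -1.99325278]
```

```bash
python3 - <<'E'
from fit import *
a=np.load("pics/held.npy",allow_pickle=True).item(); s=a["s"]
T,n,X,c,res,f=fit(a["C"],a["d"],cv2.imread("pics/held.png"),s); X=-X; mid=np.array([.0352,.0001,.0521])
Y=np.cross(n,X); B=np.c_[X,Y,n]; print("plate X now (expect y+):",T@X)
az=np.pi/2; th=np.radians(35); Xw=np.array([np.cos(az)*np.cos(th),np.sin(az)*np.cos(th),np.sin(th)]); Nw=np.array([-np.cos(az)*np.sin(th),-np.sin(az)*np.sin(th),np.cos(th)])
Tw=np.c_[Xw,np.cross(Nw,Xw),Nw]@B.T
g=np.array([.593,-.0853,.1125]); tp=g-Tw@mid; j=kin.inverse_kinematics(tp,quat(Tw)); print(tp,j)
assert (T@X)[1]>.9 and np.abs(j-s["qpos"]).max()<1.2
env.movel(tp+[0,0,.05],velocity=.1,rot=quat(Tw)); env.movel(tp,velocity=.08,rot=quat(Tw)); env.dwell(.4)
s=env.get_state(); C=cal("wrist"); p,d=camera("wrist"); T,n,X,c,res,f=fit(C,d,p,s); X=-X
print(s["time"],s["tcp_pos"],s["opening"],s["gripper_force"],s["force"],np.abs(s["joint_velocities"]).max())
print("tilt",np.degrees(np.arcsin((T@X)[2])),"N",T@n,"end along X",np.percentile(f@X,[.2,99.8]),"mid",s["tcp_pos"]+T@mid)
p,_=camera("scene"); cv2.imwrite("pics/fin.png",p)
E
```

```text
plate X now (expect y+): [-0.27694177  0.96088273 -0.0027621 ]
[ 0.59273471 -0.14410577  0.13475468] [ 0.84663895  0.818079   -0.70905786  1.69511361 -0.11737542  0.9468833
  0.34691769]
20.625 [ 0.59281388 -0.14418723  0.13498823] 0.0428691877946243 50.80433249473572 [-0.1016062  -0.25562488 -1.67810228] 0.0017118509577261553
tilt 35.141911570938305 N [-0.00342817 -0.57560033  0.81772398] end along X [-0.02477422  0.05824894] mid [ 0.59309469 -0.08538658  0.11272019]
```

View pics/fin.png

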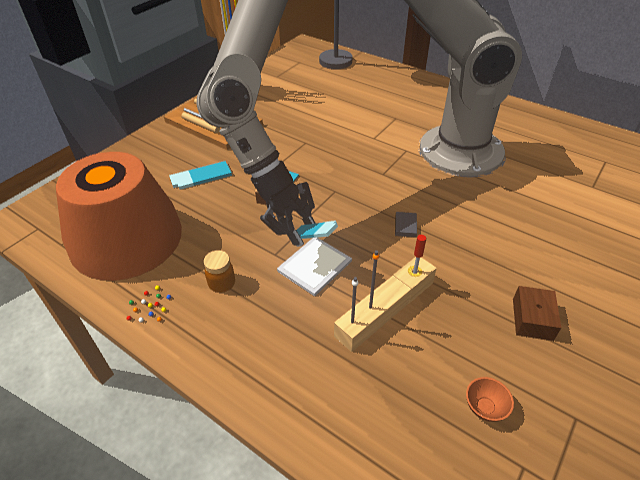

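The scene view shows the mandrel standing in the ringed hole at (417,265). The plate is held tilted above the pad at about (317,230), its frosted end raised toward the rail, and the jar, dish and slab have not been moved. Handing in.

```bash
python3 -c "
from cell import job
print(job.job_done())"
```

```text
the job is handed in; nothing more can be done
None
```

I handed the job in at about 21 s: the mandrel is fully down in the brass-ringed hole and released, and the plate is held by its clear end 10 cm above the middle of the pad, label face up, with the frosted end raised 35°.

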